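# Wedge the photo stage up to its height mark and stand the approved figure on it

## Task

Slide the yellow wedge, thin end first and straight in, under the open roller end of the photo stage until the yellow pointer is level with the red mark, and let go of the wedge. Then take the figure with the green tag and set it down gently, upright, in the middle of the raised stage. Leave the red-tagged figure and the desk clutter where they are.

Things in the scene. Friction and masses are not known exactly. Their poses are not given: they have to be found in the camera images.
- stand: Fixed frame of the photo stage. Origin on the desk top below the platform's centre; x points from the open end (x = -70) to the two posts (crossbar at x = 94, 130 mm long in y, top 88 mm above the desk), z up. The wedge slides on the desk along +x, centred on y = 0, under the open end; free space under the platform up to x = 78. White gauge post 14 mm square, 86 mm tall, at x = 0, y = 84.
- stage: Grey platform 140 x 120 x 12 mm, 0.35 to 0.7 kg. Slides straight up and down on the posts (35 mm), stays level, drops by its own weight. Frame coincides with the stand's when fully down. A steel bar, 10 mm diameter, lies under its open end along y at x = -64; when down the bar's underside is 16 mm and the platform's top 36 mm above the desk.
- stage_top (a point): Centre of the platform's top face (middle of the blue disc, 90 mm in diameter); same axes as the stand; rises with the platform.
- pointer (a point): Tip of the yellow pointer fixed to the platform, beside the gauge post; 6 mm below the platform's top, so 30 mm above the desk with the platform down.
- mark_mid (a point): Middle of the red band (8 mm tall, 17 mm square) on the gauge post, 40 to 52 mm above the desk, fixed. The pointer's tip must come level with it.
- wedge: Yellow wedge with a wooden grip, about 0.22 kg, 196 mm long, lying flat on the desk. Origin at the middle of its underside; x points to the thin tip. The 60 mm wide taper runs from x = -52 (45 mm tall) to the tip at x = 98 (5 mm tall), rising 4 mm per 15 mm. Friction holds it where it is pushed under the stage.
- wedge_grip (a point): Point to grasp on the wedge's wooden grip, 50 mm above the base, at wedge x = -75, y = 0. The grip is an upright block 46 mm long (wedge x), 30 mm wide (wedge y) and 72 mm tall from the base; take it from above across its 30 mm width. Same axes as the wedge.
- approved: The figure with the green tag (its body frame: origin at the centre of its underside; see approved_mid).
- approved_mid (a point): Centre, half-way up, of the approved toy figure: rigid, 100 mm tall, 0.12 kg, a green round tag on top of the head and a small one on the chest. Face to -x, z up. Head from 54 to 100 mm above its underside, 44 mm (x) by 50 mm (y), which can be grasped from above either way; body narrower; flat foot 40 x 46 mm.
- rejected: The figure with the red tag; same size and shape as the approved one, origin at the centre of its underside. The two figures can stand in either place. Leave it.
- glue_jar: White glue jar with a red label, 72 mm diameter, 100 mm tall; origin at the centre of its underside. Leave it.
- jar_lid: Red jar lid lying on the desk, 72 mm diameter, 16 mm tall; origin at the centre of its underside. Leave it.
- pen_pot: White pot 74 mm diameter, 92 mm tall, with pens up to 170 mm; origin at the centre of its underside. Leave it.
Things that resemble listed ones, but are neither listed nor needed, are in the scene too. Several things look just like the wedge: the one meant starts farthest from the robot's base.

How it is judged (in metres and radians):
On the way, in this order (a step that is already met when the one before it is completed fails the run):
1. the wedge is straight in under the stage, let go, and holds the pointer level with the red mark (z of pointer in the frame of mark_mid between -0.004 and 0.004 m and contact force between wedge and stage above 0.5 N and angle between the x axis of wedge and the x axis of stand, either way round below 0.35 rad and angle between wedge's own z axis and vertical below 0.1 rad and x of wedge_grip in the frame of stand below -0.05 m and contact force between the fingers and wedge below 0.1 N and contact force between each of the arm, the fingers and stage below 0.1 N), for 0.3 s.
2. the green-tagged figure stands on the middle of the raised stage (horizontal distance between approved_mid and stage_top below 0.03 m and z of approved_mid in the frame of stage_top between 0.045 and 0.055 m and angle between approved's own z axis and vertical below 0.1 rad and contact force between approved and stage above 0.3 N and contact force between the fingers and approved below 0.1 N), for 0.2 s.
At the end, for the whole second after the job is handed in: Stage resting on the flat, straight (20 deg) wedge, grip outside, pointer within 4 mm of the red mark's middle; green-tagged figure upright (6 deg) on the stage, its centre within 30 mm of the stage's centre; all at rest and let go (all of step 1 and all of step 2 and linear speed of each of approved, wedge, stage below 0.02 m/s); the robot touches nothing.
It fails at once if the red-tagged figure is moved more than 20 mm or tipped (distance of rejected from where it was at the start of the episode above 0.02 m or angle between rejected's own z axis and vertical above 0.3 rad).
It fails at once if the glue jar, jar lid or pen pot is moved more than 20 mm or tipped (distance of any of glue_jar, jar_lid, pen_pot from where it was at the start of the episode above 0.02 m or angle between any of glue_jar, jar_lid, pen_pot's own z axis and vertical above 0.3 rad).
It fails at once if the green-tagged figure is dropped or knocked over (moving faster than 0.5 m/s while not held) (linear speed of approved above 0.5 m/s and contact force between the fingers and approved below 0.1 N).
It fails at once if the green-tagged figure is tipped over (angle between approved's own z axis and vertical above 0.7 rad).
It also fails if it takes over 56 s, if anything falls off the work surface, if the arm or the gripper's body presses on something with over 40 N, if the wrist force passes 120 N, or if a joint passes its speed limit or range.

## Robot

A 7-joint arm with a two-finger parallel gripper is mounted at the origin on the work surface. World frame = base frame: x ahead of the robot, y to its left, z up, the work surface at z = 0. Lengths are in m, angles in degrees, forces in N, time in s.
With the tool pointing down it reaches from about 0.35 to 0.775 m from the base axis. Payload 3.1 kg.
Tool frame: the origin (TCP) lies midway between the tips of the shut fingers; the grasp point (between the pads) lies 19 mm behind it; z points along the fingers, y is the line along which they close (so a half turn about z gives the same grasp; the last joint's range is limited). The gripper opens to 85 mm and grips with 20 to 120 N. Pads are 22 mm wide; open, the fingers measure 114 mm over their backs; the gripper's body (76 mm by 85 mm) begins 54 mm behind the grasp point. The pads swing forward as they close: fully open they stand 13 mm farther back than shut.
Start: joints at [68.829, 17.813, 0.802, 86.603, -0.252, 75.585, -1.558], TCP at [0.177, -0.521, 0.231] pointing down, gripper open.
Joint ranges: [-154.91, 154.91], [-16.99, 109.72], [-72.82, 74.43], [7.12, 147.25], [-82.49, 262.49], [11.32, 116.49], [-174.64, 174.64]. Speed limits (degrees/s): [159.86, 159.86, 180, 180, 180, 180, 180].

## Interface

Orientations are given as a 3x3 rotation matrix whose columns are the frame's x, y, z axes.
In Python, from cell import manip, cams, models gives the robot as it stands.
- The arm moves only by the tool carry_out, never from a script. Its argument "deltas" is a list of rows, each an object of numbers: "dx", "dy", "dz": the shift along the tool's x, y, z in units of 25 mm (1.0 is 25 mm); "ax", "ay", "az": the turn, a rotation vector about the tool's x, y, z in units of 8 degrees (1.0 is 8 degrees). A call has 1 to 12 rows; each row is the pose to reach, as a shift and turn from the pose commanded when the call began, along the tool's axes at that moment; what a row does not reach only later rows make up. A row lasts 1/10 s, in which the tool goes at most 50 mm and 8.59 degrees, less where a joint would pass 70% of its speed; a pose out of reach is approached as far as the arm can. A call with a gripper value outside its range is refused whole. "hand" is the finger opening in mm, from 0 to 85.4, set as the call begins (left out, the last holds). The fingers move at their own pace and stop on an object; "squeeze" is the grip in N (left out, the last holds). Time passes only in rows, so rows that repeat a pose let the fingers close. It gives the time, the measured TCP pose, the force, the opening and the grip force at its end, in the units of the state.
- manip.get_state(): the state, without advancing time (a new reading comes with each control period).
- cams.snapshot(name): name is "side" or "top" or "wrist"; returns the picture (420x560x3 uint8, red, green, blue); there is no depth.
- cams.camera_model(name): a dict with "fx", "fy", "cx", "cy" (pixels), "rvec" (rotation vector, rad) and "tvec" (3), from world to camera coordinates, as OpenCV has them. Camera axes: x right, y down, z forward; pixel columns grow to the right and rows downward; lengths in m; the calibration is good to about 2 mm. A picture is of the moment at which its call begins: read the wrist's pose just before it. camera_model takes no time and is no camera call; for the wrist camera it gives the pose at the moment of the call.
- manip.sign_off(): hands the job in; it is judged then, once.
Trained networks look in the newest picture that a camera, given by its name, has taken for a name from the list of things; names that differ only in an ending like _2 or _b are one class to them, and where a whole thing is asked for, a point or a joint stands for the part that bears it (a point fixed in the world has none). Each returns a list of dicts, best first, with "score" (0 to 1); they miss things now and then, are a little off and sometimes report something else, mostly with a low value. They report only what shows in the picture. A call takes as long as a camera call. They do not tell look-alikes from the thing itself.
- models.find_in(camera, name): "at" ([x, y, z] in m, in world coordinates, good to about 4 mm: the middle of the surface that is visible of it).
The state is a dict: "t": time; "joints": joint angles; "qd": joint speeds; "effort": joint torques, N m; "eef_pos": TCP position; "tcp_rot": TCP orientation; "ft_force": force on the tool from outside, world axes, zero at the start; "torque": the same for the moment, N m; "width": finger opening in m; "grasp_force": force on a finger pad.
Only numpy, scipy, OpenCV 4.12 (cv2) and the standard library are available. Lean on these libraries where they do the work, as an engineer would, in place of code of your own. Each camera call takes 0.05 s, during which the arm holds its last target. There are 200 camera calls.

## Working session

There is one attempt and no reset: what is moved stays moved. The work goes in short steps, Python scripts to look and compute and a tool call to move; the robot and the scene stay as the last step left them, time stands still between calls to the robot, and variables do not carry over. Pictures are saved under pics/ and viewed, at most 10 in all, crops included, and the job is handed in when it is done.

Besides the shell and the picture viewer there is one more tool, called as a command line: name --argument value ..., lists and objects as JSON in quotes. carry_out: Moves the arm, as the interface text tells. Its arguments: {"type":"object","properties":{"deltas":{"type":"array"},"hand":{"type":"number"},"squeeze":{"type":"number"}},"required":["deltas"]}

```bash
mkdir -p pics; cat > h.py <<'E'
import numpy as np, cv2
from cell import manip, cams, models
def cam(n):
    m=cams.camera_model(n); K=np.array([[m['fx'],0,m['cx']],[0,m['fy'],m['cy']],[0,0,1.]])
    return K,np.array(m['rvec'],float).reshape(3),np.array(m['tvec'],float).reshape(3)
def proj(n,P,c=None):
    K,r,t=c or cam(n); return cv2.projectPoints(np.array(P,float).reshape(-1,3),r,t,K,None)[0][:,0]
def ray(n,uv,z,c=None):
    K,r,t=c or cam(n); R=cv2.Rodrigues(r)[0]; d=R.T@np.linalg.inv(K)@np.array([*uv,1.]); o=-R.T@t
    return o+d*(z-o[2])/d[2]
def tool(P,s=None):
    "shift to world TCP P in tool units"
    s=s or manip.get_state(); return np.round(np.array(s['tcp_rot']).T@(np.array(P)-s['eef_pos'])/.025,2)
def snap(n,f=None):
    im=cams.snapshot(n)
    if f: cv2.imwrite('pics/'+f,im[:,:,::-1])
    return im
E
python3 - <<'E'
from h import *
a=snap('top','top0.png'); b=snap('side','side0.png')
for c in('top','side'):
  for n in ['wedge','wedge_grip','stage','stand','approved','rejected','glue_jar','jar_lid','pen_pot']:
    print(c,n,[(round(d['score'],2),np.round(d['at'],3).tolist()) for d in models.find_in(c,n)[:4]])
s=manip.get_state();print(s['t'],s['eef_pos'],np.round(s['tcp_rot'],3).tolist())
E
```

```text
top wedge [(0.84, [0.501, 0.261, 0.031]), (0.44, [0.421, -0.358, 0.102])]
top wedge_grip [(0.93, [0.227, 0.324, 0.027]), (0.8, [0.505, 0.26, 0.028])]
top stage [(0.71, [0.563, -0.09, 0.038]), (0.34, [0.422, -0.356, 0.097])]
top stand [(0.89, [0.562, -0.096, 0.033]), (0.41, [0.421, -0.359, 0.1])]
top approved [(0.89, [0.423, -0.355, 0.096]), (0.33, [0.564, -0.092, 0.036])]
top rejected [(0.79, [0.583, -0.355, 0.095])]
top glue_jar [(0.58, [0.745, 0.098, 0.101])]
top jar_lid [(0.72, [0.725, 0.272, 0.014])]
top pen_pot [(0.75, [0.708, -0.229, 0.093])]
side wedge [(0.75, [0.211, 0.332, 0.025]), (0.71, [0.506, 0.291, 0.027]), (0.61, [0.699, -0.216, 0.08]), (0.52, [0.718, 0.274, 0.018])]
side wedge_grip [(0.91, [0.213, 0.333, 0.027]), (0.59, [0.502, 0.291, 0.025]), (0.33, [0.415, -0.349, 0.078])]
side stage [(0.92, [0.558, -0.094, 0.037])]
side stand [(0.55, [0.559, -0.101, 0.036])]
side approved []
side rejected [(0.63, [0.576, -0.342, 0.073])]
side glue_jar [(0.66, [0.74, 0.121, 0.07])]
side jar_lid [(0.59, [0.718, 0.276, 0.015])]
side pen_pot []
1.0 [ 0.17712167 -0.52072791  0.23132315] [[0.947, 0.322, -0.0], [0.322, -0.947, -0.0], [-0.0, 0.0, -1.0]]
```

View pics/top0.png

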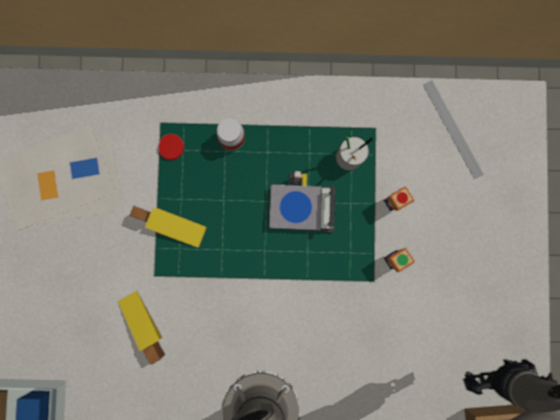

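View pics/side0.png

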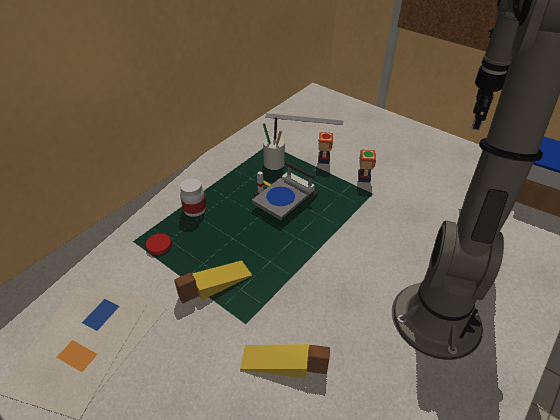

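Top picture: wedge look-alikes are at (175,228) with its grip at (140,213), and at (139,320) with its grip at (154,352). The base is at (260,400), so the one at (175,228) is farthest and is the one meant. The figures' tags are red at (402,198) and green at (403,260), so I want the second. The stage is at (297,207) with its open end to the left (+y). I'll check in a close crop.

```bash
python3 - <<'E'
import cv2
im=cv2.imread('pics/top0.png')
c=cv2.resize(im[165:275,125:335],None,fx=3.8,fy=3.8,interpolation=cv2.INTER_CUBIC)
cv2.imwrite('pics/crop1.png',c); 
E
```

```text
(no output)
```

View pics/crop1.png

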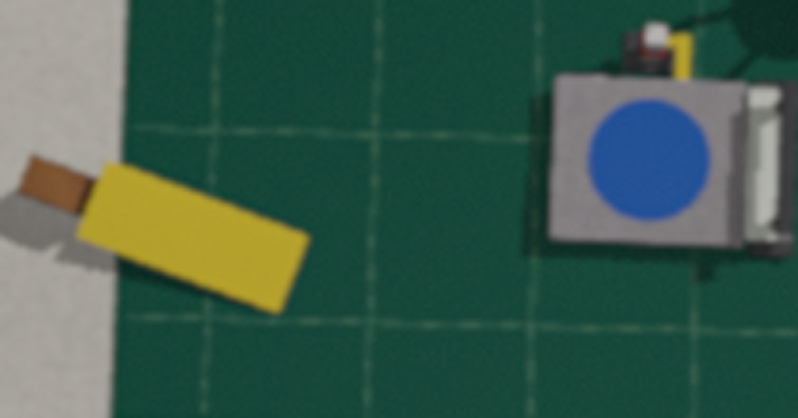

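The crop shows the chosen wedge with its grip at the left (56,185) and its thin end at the right (311,236)-(278,315). The stage's open end is at crop x≈552, the disc at (649,160), and the posts at the right.

```bash
python3 - <<'E'
from h import *
from scipy.optimize import least_squares
px=lambda a:(np.array(a,float)+.5)/3.8-.5+[125,165]
C=cam('top')
def fit(body,c,x0):
    uv=px(c); B=np.array(body)
    def w(p): 
        a=p[2];R=np.array([[np.cos(a),-np.sin(a)],[np.sin(a),np.cos(a)]])
        return np.c_[B[:,:2]@R.T+p[:2],B[:,2]]
    r=least_squares(lambda p:(proj('top',w(p),C)-uv).ravel(),x0)
    return r.x,np.abs(r.fun).max()
# stage: posts toward -y
S,e=fit([[-.07,.06,.036],[-.07,-.06,.036],[0,0,.036]],[(555,74),(549,240),(649,160)],[.56,-.09,-1.57])
print('stand',np.round(S,4),np.degrees(S[2]),e)
W,e=fit([[.098,.03,.005],[.098,-.03,.005],[-.052,.03,.045],[-.052,-.03,.045]],[(311,236),(278,315),(108,162),(77,238)],[.5,.26,-1.9])
print('wedge',np.round(W,4),np.degrees(W[2]),e)
R=lambda a:np.array([[np.cos(a),-np.sin(a)],[np.sin(a),np.cos(a)]])
print('grip',W[:2]+R(W[2])@[-.075,0])
for P in ([-.28,0],[-.20,0],[0,0]): print(P,S[:2]+R(S[2])@P)
im=cv2.imread('pics/side0.png');print([proj('side',[[*(S[:2]+R(S[2])@[0,.084]),z]]) for z in(0,.086)])
print(proj('side',[[*(S[:2]+R(S[2])@p[:2]),p[2]] for p in ([-.07,.06,.036],[-.07,-.06,.036],[.07,.06,.036])]))
t=cv2.resize(im[130:240,230:340],None,fx=5.4,fy=5.4,interpolation=cv2.INTER_CUBIC);cv2.imwrite('pics/crop2.png',t)
E
```

```text
stand [ 0.5627 -0.082  -1.5814] -90.60969920075767 0.21907279999300044
wedge [ 0.5061  0.2688 -1.909 ] -109.37595855518407 0.49521194746881747
grip [0.5309618  0.33956163]
[-0.28, 0] [0.5656613  0.19801701]
[-0.2, 0] [0.56481002 0.11802154]
[0, 0] [ 0.56268181 -0.08196714]
[array([[260.49787849, 193.10640343]]), array([[259.72007459, 172.44247302]])]
[[251.18168434 199.31802056]
 [281.45001191 216.6163772 ]
 [279.82861083 176.87284604]]
```

View pics/crop2.png

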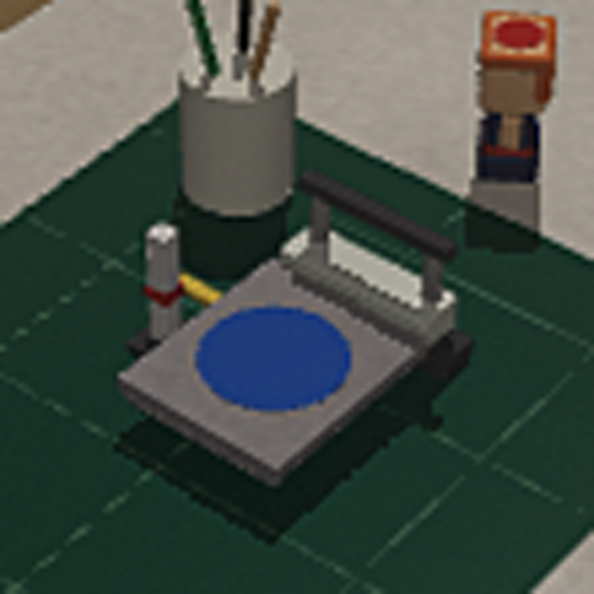

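```bash
python3 - <<'E'
from h import *
s=manip.get_state();K,r,t=cam('wrist');R=cv2.Rodrigues(r)[0];T=np.array(s['tcp_rot'])
print(K, 'cam pos in tool',T.T@(-R.T@t-s['eef_pos']),'\naxes in tool (cols x,y,z)\n',np.round(T.T@R.T,3))
print(tool([.46,-.2,.231]))
E
```

```text
[[297.93564224   0.         279.37280769]
 [  0.         297.93564224 207.5984034 ]
 [  0.           0.           1.        ]] cam pos in tool [ 0.07821414  0.00042567 -0.14201916] 
axes in tool (cols x,y,z)
 [[ 0.001 -0.952 -0.307]
 [ 1.     0.002 -0.   ]
 [ 0.001 -0.307  0.952]]
[ 1.484e+01 -8.500e+00  1.000e-02]
```

carry_out --deltas '[{"dx": 14.8, "dy": -8.5, "az": -8.8}, {"dx": 14.8, "dy": -8.5, "az": -8.8}, {"dx": 14.8, "dy": -8.5, "az": -8.8}, {"dx": 14.8, "dy": -8.5, "az": -8.8}, {"dx": 14.8, "dy": -8.5, "az": -8.8}, {"dx": 14.8, "dy": -8.5, "az": -8.8}, {"dx": 14.8, "dy": -8.5, "az": -8.8}, {"dx": 14.8, "dy": -8.5, "az": -8.8}, {"dx": 14.8, "dy": -8.5, "az": -8.8}, {"dx": 14.8, "dy": -8.5, "az": -8.8}]' --hand 85

```text
invalid input at $.deltas[0]: expected keys dx, dy, dz, ax, ay, az
```

```bash
python3 - <<'E'
from h import *
s=manip.get_state();print(s['eef_pos'],np.round(s['tcp_rot'],3).tolist(),tool([.6,.03,.15]))
E
```

```text
[ 0.17712167 -0.52072791  0.23132315] [[0.947, 0.322, -0.0], [0.322, -0.947, -0.0], [-0.0, 0.0, -1.0]] [ 23.11 -15.41   3.25]
```

All keys are needed in every row.

carry_out --deltas '[{"dx": 14.8, "dy": -8.5, "dz": 0, "ax": 0, "ay": 0, "az": -8.8}, {"dx": 14.8, "dy": -8.5, "dz": 0, "ax": 0, "ay": 0, "az": -8.8}, {"dx": 14.8, "dy": -8.5, "dz": 0, "ax": 0, "ay": 0, "az": -8.8}, {"dx": 14.8, "dy": -8.5, "dz": 0, "ax": 0, "ay": 0, "az": -8.8}, {"dx": 14.8, "dy": -8.5, "dz": 0, "ax": 0, "ay": 0, "az": -8.8}, {"dx": 14.8, "dy": -8.5, "dz": 0, "ax": 0, "ay": 0, "az": -8.8}, {"dx": 14.8, "dy": -8.5, "dz": 0, "ax": 0, "ay": 0, "az": -8.8}, {"dx": 14.8, "dy": -8.5, "dz": 0, "ax": 0, "ay": 0, "az": -8.8}, {"dx": 14.8, "dy": -8.5, "dz": 0, "ax": 0, "ay": 0, "az": -8.8}, {"dx": 14.8, "dy": -8.5, "dz": 0, "ax": 0, "ay": 0, "az": -8.8}]' --hand 85

```text
t: 2.0
eef_pos: [0.4622, -0.1947, 0.2316]
tcp_rot: [[0.004, 1.0, 0.003], [1.0, -0.004, 0.003], [0.003, 0.003, -1.0]]
ft_force: [-0.4, -0.4, 0.3]
width: 0.0851
grasp_force: 0.0
```

```bash
python3 - <<'E'
from h import *
s=manip.get_state();print(s['t'],s['eef_pos'],np.round(s['tcp_rot'],3).tolist(),tool([.6,.03,.15]))
E
```

```text
2.0 [ 0.46218628 -0.19472505  0.2316381 ] [[0.004, 1.0, 0.003], [1.0, -0.004, 0.003], [0.003, 0.003, -1.0]] [9.   5.47 3.31]
```

carry_out --deltas '[{"dx": 9, "dy": 5.5, "dz": 3.2, "ax": 0, "ay": -4.8, "az": 0}, {"dx": 9, "dy": 5.5, "dz": 3.2, "ax": 0, "ay": -4.8, "az": 0}, {"dx": 9, "dy": 5.5, "dz": 3.2, "ax": 0, "ay": -4.8, "az": 0}, {"dx": 9, "dy": 5.5, "dz": 3.2, "ax": 0, "ay": -4.8, "az": 0}, {"dx": 9, "dy": 5.5, "dz": 3.2, "ax": 0, "ay": -4.8, "az": 0}, {"dx": 9, "dy": 5.5, "dz": 3.2, "ax": 0, "ay": -4.8, "az": 0}, {"dx": 9, "dy": 5.5, "dz": 3.2, "ax": 0, "ay": -4.8, "az": 0}, {"dx": 9, "dy": 5.5, "dz": 3.2, "ax": 0, "ay": -4.8, "az": 0}]'

```text
t: 2.8
eef_pos: [0.5996, 0.0226, 0.1498]
tcp_rot: [[0.009, 1.0, -0.011], [0.783, -0.014, -0.622], [-0.623, -0.003, -0.783]]
ft_force: [0.4, -0.8, 0.4]
width: 0.0849
grasp_force: 0.0
```

```bash
python3 - <<'E'
from h import *
s=manip.get_state();c=cam('wrist');im=snap('wrist');np.savez('w1.npz',K=c[0],r=c[1],t=c[2],im=im)
S=np.array([.5627,-.0820]);a=-1.5814;R=np.array([[np.cos(a),-np.sin(a)],[np.sin(a),np.cos(a)]])
p=proj('wrist',[[*(S+R@[0,.084]),z] for z in(0,.03,.046,.086)],c);print(s['t'],s['eef_pos'],p)
u,v=p.mean(0).astype(int);x=max(0,u-75);y=max(0,v-56)
print(x,y);cv2.imwrite('pics/w1.png',cv2.resize(im[y:y+112,x:x+150,::-1],None,fx=5.3,fy=5.3,interpolation=cv2.INTER_CUBIC))
E
```

```text
2.8 [0.59964526 0.02259236 0.1497605 ] [[323.66179709 175.96204459]
 [325.92032489 198.07073525]
 [327.22599305 210.85189896]
 [330.85002512 246.32748799]]
251 151
```

View pics/w1.png

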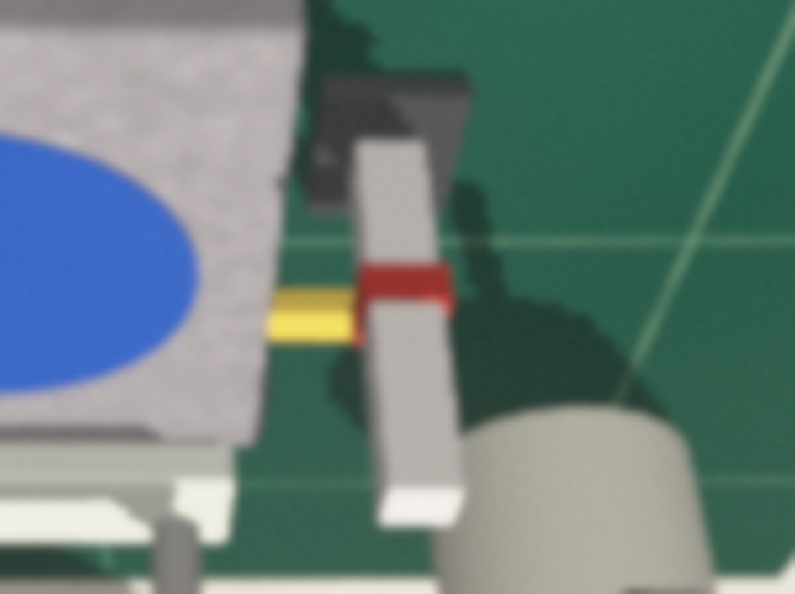

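Wrist close view (picture is upside down: post top at crop (420,490), base plate at (390,140)): the red band's near face spans crop rows ~265–299 at x≈405, and the yellow pointer ends beside it at (357,315).

```bash
python3 - <<'E'
from h import *
d=np.load('w1.npz');C=(d['K'],d['r'],d['t'])
S=np.array([.5627,-.0820]);a=-1.5814;R=np.array([[np.cos(a),-np.sin(a)],[np.sin(a),np.cos(a)]])
px=lambda p:(np.array(p)+.5)/5.3-.5+[251,151]
n=np.array([*(R@[1,0]),0])
def hit(p,x): # intersect with plane stand x
    r0=ray('wrist',px(p),0,C);r1=ray('wrist',px(p),.1,C); q0=np.array([*(S+R@[x,0]),0])
    k=((q0-r0)@n)/((r1-r0)@n); P=r0+k*(r1-r0); return np.round([*(R.T@(P[:2]-S)),P[2]],4)
for nme,p,x in [('posttop',(421,488),-.007),('bandbot',(404,264.5),-.0085),('bandtop',(407,299),-.0085),('stage edge y',(303,100),-.03)]: print(nme,hit(p,x))
# disc edge right, stage top plane
for p in [(305,28),(198,275),(282,180),(252,440)]:
  P=ray('wrist',px(p),.036,C);print(R.T@(P[:2]-S))
print(tool([.531,.340,.15]))
E
```

```text
posttop [-0.007   0.0823  0.0857]
bandbot [-0.0085  0.0831  0.0391]
bandtop [-0.0085  0.083   0.047 ]
stage edge y [-0.03    0.0633  0.0166]
[-0.06962855  0.05957371]
[-0.00041323  0.04407536]
[-0.0305065   0.05851371]
[0.06657385 0.05804063]
[10.   -2.97 -7.89]
```

```bash
cat >> h.py <<'E'
from scipy.spatial.transform import Rotation as Ro
def down(yaw): # tool x yaw, deg
    c,s=np.cos(np.radians(yaw)),np.sin(np.radians(yaw)); return np.array([[c,s,0],[s,-c,0],[0,0,-1.]])
def turn(yaw,s=None):
    s=s or manip.get_state(); return np.round(Ro.from_matrix(np.array(s['tcp_rot']).T@down(yaw)).as_rotvec(degrees=True)/8,2)
E
python3 -c "
from h import *
print(tool([.531,.340,.13]),turn(70.6))"
```

```text
[10.5  -2.97 -7.26] [0.77 4.78 2.22]
```

carry_out --deltas '[{"dx": 10.5, "dy": -3, "dz": -7.3, "ax": 0.77, "ay": 4.78, "az": 2.22}, {"dx": 10.5, "dy": -3, "dz": -7.3, "ax": 0.77, "ay": 4.78, "az": 2.22}, {"dx": 10.5, "dy": -3, "dz": -7.3, "ax": 0.77, "ay": 4.78, "az": 2.22}, {"dx": 10.5, "dy": -3, "dz": -7.3, "ax": 0.77, "ay": 4.78, "az": 2.22}, {"dx": 10.5, "dy": -3, "dz": -7.3, "ax": 0.77, "ay": 4.78, "az": 2.22}, {"dx": 10.5, "dy": -3, "dz": -7.3, "ax": 0.77, "ay": 4.78, "az": 2.22}, {"dx": 10.5, "dy": -3, "dz": -7.3, "ax": 0.77, "ay": 4.78, "az": 2.22}, {"dx": 10.5, "dy": -3, "dz": -7.3, "ax": 0.77, "ay": 4.78, "az": 2.22}, {"dx": 10.5, "dy": -3, "dz": -7.3, "ax": 0.77, "ay": 4.78, "az": 2.22}, {"dx": 10.5, "dy": -3, "dz": -7.3, "ax": 0.77, "ay": 4.78, "az": 2.22}]'

```text
t: 3.85
eef_pos: [0.5315, 0.3387, 0.1322]
tcp_rot: [[0.335, 0.942, 0.004], [0.942, -0.335, 0.0], [0.002, 0.004, -1.0]]
ft_force: [-0.1, 0.3, -0.8]
width: 0.0853
grasp_force: 0.0
```

```bash
python3 - <<'E'
from h import *
s=manip.get_state();c=cam('wrist');im=snap('wrist','w2.png');np.savez('w2.npz',K=c[0],r=c[1],t=c[2])
print(s['eef_pos'],np.round(s['tcp_rot'],3).tolist(),tool([.531,.340,.031]),turn(70.6))
W=np.array([.5061,.2688]);a=-1.909;R=np.array([[np.cos(a),-np.sin(a)],[np.sin(a),np.cos(a)]])
print(proj('wrist',[[*(W+R@[x,y]),.072] for x,y in((-.052,.015),(-.052,-.015),(-.098,-.015),(-.098,.015))],c))
E
```

```text
[0.53153604 0.33874151 0.13221814] [[0.335, 0.942, 0.004], [0.942, -0.335, 0.0], [0.002, 0.004, -1.0]] [ 0.02 -0.04  4.04] [ 0.02 -0.01 -0.02]
[[298.28777708 252.53718752]
 [258.25830016 252.65632259]
 [256.71440505 193.29666   ]
 [299.42809868 193.18626116]]
```

View pics/w2.png

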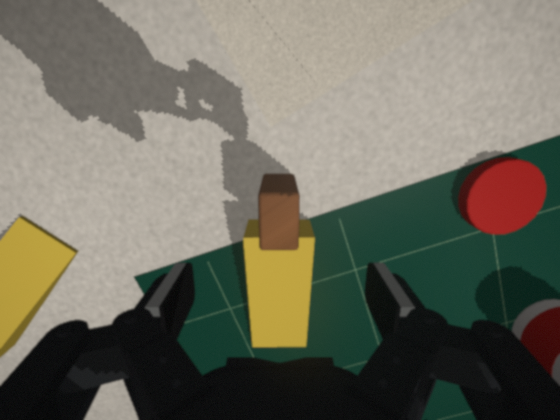

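The wrist view shows the grip top at (258–299, 194–248), midway between the open fingers and within 1–2 px of prediction. Descending.

carry_out --deltas '[{"dx": 0, "dy": 0, "dz": 1, "ax": 0, "ay": 0, "az": 0}, {"dx": 0, "dy": 0, "dz": 2, "ax": 0, "ay": 0, "az": 0}, {"dx": 0, "dy": 0, "dz": 3, "ax": 0, "ay": 0, "az": 0}, {"dx": 0, "dy": 0, "dz": 4, "ax": 0, "ay": 0, "az": 0}, {"dx": 0, "dy": 0, "dz": 4, "ax": 0, "ay": 0, "az": 0}, {"dx": 0, "dy": 0, "dz": 4, "ax": 0, "ay": 0, "az": 0}]'

```text
t: 4.5
eef_pos: [0.5302, 0.3415, 0.0315]
tcp_rot: [[0.332, 0.943, 0.001], [0.943, -0.332, 0.002], [0.002, 0.0, -1.0]]
ft_force: [0.6, 0.5, 0.8]
width: 0.0853
grasp_force: 0.0
```

carry_out --deltas '[{"dx": 0, "dy": 0, "dz": 0, "ax": 0, "ay": 0, "az": 0}, {"dx": 0, "dy": 0, "dz": 0, "ax": 0, "ay": 0, "az": 0}, {"dx": 0, "dy": 0, "dz": 0, "ax": 0, "ay": 0, "az": 0}, {"dx": 0, "dy": 0, "dz": 0, "ax": 0, "ay": 0, "az": 0}, {"dx": 0, "dy": 0, "dz": 0, "ax": 0, "ay": 0, "az": 0}, {"dx": 0, "dy": 0, "dz": 0, "ax": 0, "ay": 0, "az": 0}, {"dx": 0, "dy": 0, "dz": 0, "ax": 0, "ay": 0, "az": 0}, {"dx": 0, "dy": 0, "dz": 0, "ax": 0, "ay": 0, "az": 0}, {"dx": 0, "dy": 0, "dz": 0, "ax": 0, "ay": 0, "az": 0}, {"dx": 0, "dy": 0, "dz": 0, "ax": 0, "ay": 0, "az": 0}]' --hand 10 --squeeze 60

```text
t: 5.5
eef_pos: [0.5301, 0.3436, 0.0324]
tcp_rot: [[0.33, 0.944, 0.003], [0.944, -0.33, 0.004], [0.005, 0.001, -1.0]]
ft_force: [1.0, -0.6, 5.4]
width: 0.029
grasp_force: 60.6
```

```bash
python3 - <<'E'
from h import *
s=manip.get_state()
S=np.array([.562,-.0820]);a=-1.5814;R=np.array([[np.cos(a),-np.sin(a)],[np.sin(a),np.cos(a)]])
print(s['eef_pos'],np.round(s['tcp_rot'],3).tolist(),tool([*(S+R@[-.285,0]),s['eef_pos'][2]]),turn(89.4))
E
```

```text
[0.53013518 0.34360137 0.03237591] [[0.33, 0.944, 0.003], [0.944, -0.33, 0.004], [0.005, 0.001, -1.0]] [-4.85  3.17 -0.02] [ 0.02 -0.03 -2.33]
```

carry_out --deltas '[{"dx": 0, "dy": 0, "dz": -0.3, "ax": 0, "ay": 0, "az": 0}, {"dx": -1, "dy": 0.7, "dz": -0.3, "ax": 0, "ay": 0, "az": -0.5}, {"dx": -2, "dy": 1.3, "dz": -0.3, "ax": 0, "ay": 0, "az": -1}, {"dx": -3, "dy": 2, "dz": -0.3, "ax": 0, "ay": 0, "az": -1.5}, {"dx": -4, "dy": 2.6, "dz": -0.3, "ax": 0, "ay": 0, "az": -2}, {"dx": -4.85, "dy": 3.17, "dz": -0.3, "ax": 0, "ay": 0, "az": -2.33}, {"dx": -4.85, "dy": 3.17, "dz": -0.3, "ax": 0, "ay": 0, "az": -2.33}, {"dx": -4.85, "dy": 3.17, "dz": -0.1, "ax": 0, "ay": 0, "az": -2.33}, {"dx": -4.85, "dy": 3.17, "dz": 0, "ax": 0, "ay": 0, "az": -2.33}, {"dx": -4.85, "dy": 3.17, "dz": 0, "ax": 0, "ay": 0, "az": -2.33}]'

```text
t: 6.5
eef_pos: [0.5641, 0.203, 0.0324]
tcp_rot: [[0.01, 1.0, 0.002], [1.0, -0.01, 0.001], [0.001, 0.002, -1.0]]
ft_force: [-0.9, -3.5, 7.2]
width: 0.0293
grasp_force: 60.8
```

```bash
python3 - <<'E'
from h import *
s=manip.get_state();im=snap('top')
cv2.imwrite('pics/crop3.png',cv2.resize(im[155:265,155:345,::-1],None,fx=4.2,fy=4.2,interpolation=cv2.INTER_CUBIC))
print(s['eef_pos'],np.round(s['tcp_rot'],3).tolist(),turn(89.4))
E
```

```text
[0.56411319 0.20304695 0.03237594] [[0.01, 1.0, 0.002], [1.0, -0.01, 0.001], [0.001, 0.002, -1.0]] [ 0.01 -0.01  0.01]
```

View pics/crop3.png

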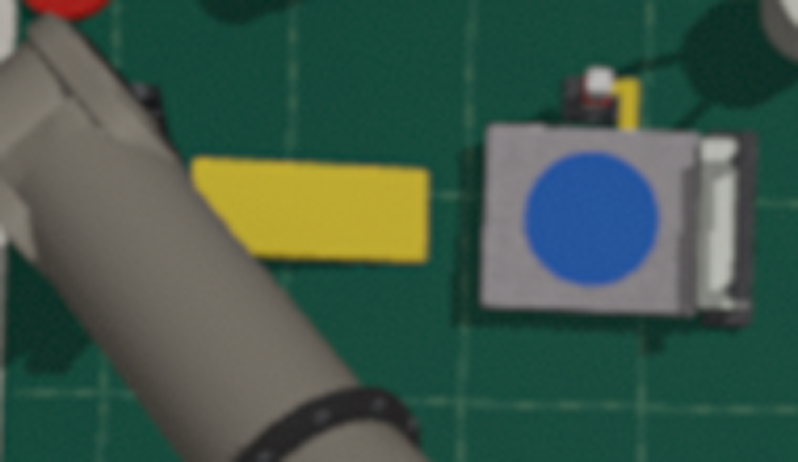

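Crop: the wedge is straight, tip edge at (430,170)–(428,263), facing the stage's open edge at (487,125)–(481,305).

```bash
python3 - <<'E'
from h import *
px=lambda p:(np.array(p)+.5)/4.2-.5+[155,155]
S=np.array([.5627,-.0820]);a=-1.5814;R=np.array([[np.cos(a),-np.sin(a)],[np.sin(a),np.cos(a)]])
f=lambda p,z:R.T@(ray('top',px(p),z)[:2]-S)
for p,z in [((430,170),.005),((428,263),.005),((193,157),.045),((487,125),.036),((481,305),.036),((591,219),.036)]: print(p,np.round(f(p,z),4))
s=manip.get_state();print('tcp',R.T@(s['eef_pos'][:2]-S))
E
```

```text
(430, 170) [-0.1078  0.0323]
(428, 263) [-0.1068 -0.0304]
(193, 157) [-0.2617  0.0306]
(487, 125) [-0.0704  0.0598]
(481, 305) [-0.0702 -0.0591]
(591, 219) [ 0. -0.]
tcp [-0.28505932 -0.00159687]
```

carry_out --deltas '[{"dx": -0.6, "dy": 0, "dz": 0, "ax": 0, "ay": 0, "az": 0}, {"dx": -1.2, "dy": 0, "dz": 0, "ax": 0, "ay": 0, "az": 0}, {"dx": -1.8, "dy": 0, "dz": 0, "ax": 0, "ay": 0, "az": 0}, {"dx": -2.4, "dy": 0, "dz": 0, "ax": 0, "ay": 0, "az": 0}, {"dx": -3, "dy": 0, "dz": 0, "ax": 0, "ay": 0, "az": 0}, {"dx": -3.6, "dy": 0, "dz": 0, "ax": 0, "ay": 0, "az": 0}, {"dx": -4.2, "dy": 0, "dz": 0, "ax": 0, "ay": 0, "az": 0}, {"dx": -4.6, "dy": 0, "dz": 0, "ax": 0, "ay": 0, "az": 0}, {"dx": -5, "dy": 0, "dz": 0, "ax": 0, "ay": 0, "az": 0}, {"dx": -5.3, "dy": 0, "dz": 0, "ax": 0, "ay": 0, "az": 0}, {"dx": -5.3, "dy": 0, "dz": 0, "ax": 0, "ay": 0, "az": 0}, {"dx": -5.3, "dy": 0, "dz": 0, "ax": 0, "ay": 0, "az": 0}]'

```text
t: 7.75
eef_pos: [0.5636, 0.0758, 0.0324]
tcp_rot: [[0.008, 1.0, 0.005], [1.0, -0.008, 0.011], [0.011, 0.005, -1.0]]
ft_force: [0.6, 6.3, 7.4]
width: 0.0296
grasp_force: 59.6
```

```bash
python3 - <<'E'
from h import *
s=manip.get_state();c=cam('wrist');im=snap('wrist');np.savez('w3.npz',K=c[0],r=c[1],t=c[2],im=im)
S=np.array([.562,-.0820]);a=-1.5814;R=np.array([[np.cos(a),-np.sin(a)],[np.sin(a),np.cos(a)]])
print('tcp',R.T@(s['eef_pos'][:2]-S),s['ft_force'],turn(89.4))
p=proj('wrist',[[*(S+R@[0,.084]),z] for z in(0,.03,.043,.086)],c);print(p)
u,v=p.mean(0).astype(int);x=max(0,min(u-75,410));y=max(0,min(v-56,308))
print(x,y);cv2.imwrite('pics/w3.png',cv2.resize(im[y:y+112,x:x+150,::-1],None,fx=5.3,fy=5.3,interpolation=cv2.INTER_CUBIC))
E
```

```text
tcp [-1.57847798e-01 -3.31765738e-05] [0.56422469 6.26882768 7.42563277] [ 0.03 -0.08  0.02]
[[384.24170708 424.01060468]
 [398.82630355 466.43521968]
 [406.47009412 488.66997078]
 [440.47781446 587.59382143]]
332 308
```

View pics/w3.png

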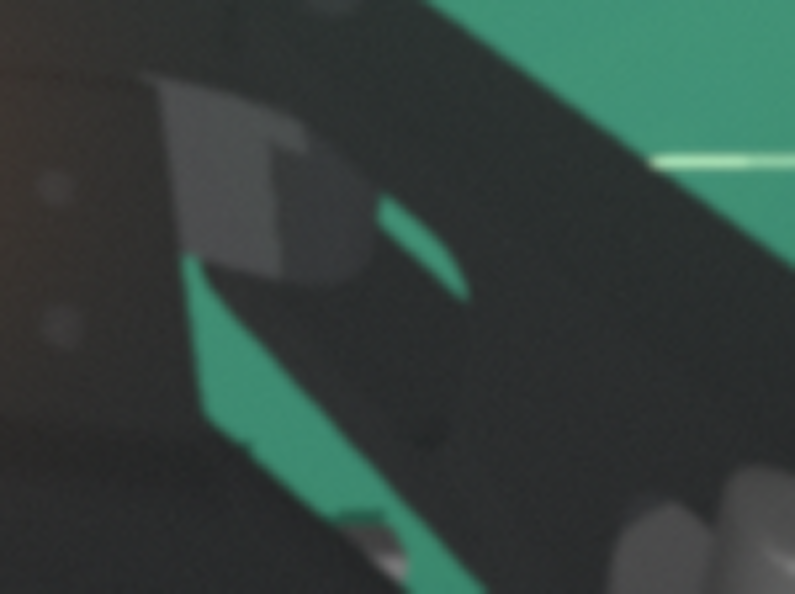

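The fingers block the view of the mark, so I'll push the last 8 mm by measured TCP, let go and back off, then look.

carry_out --deltas '[{"dx": -0.15, "dy": 0, "dz": 0, "ax": 0, "ay": 0, "az": 0}, {"dx": -0.3, "dy": 0, "dz": 0, "ax": 0, "ay": 0, "az": 0}, {"dx": -0.3, "dy": 0, "dz": 0, "ax": 0, "ay": 0, "az": 0}, {"dx": -0.3, "dy": 0, "dz": 0, "ax": 0, "ay": 0, "az": 0}, {"dx": -0.3, "dy": 0, "dz": 0, "ax": 0, "ay": 0, "az": 0}]'

```text
t: 8.3
eef_pos: [0.5634, 0.0698, 0.0324]
tcp_rot: [[0.006, 1.0, 0.005], [1.0, -0.006, 0.012], [0.012, 0.005, -1.0]]
ft_force: [1.0, 8.2, 6.2]
width: 0.0292
grasp_force: 59.6
```

```bash
python3 - <<'E'
from h import *
im=snap('top')[:,:,::-1]
a=cv2.resize(im[155:265,195:345],None,fx=5.2,fy=5.2,interpolation=cv2.INTER_CUBIC)
cv2.imwrite('pics/crop4.png',a)
s=manip.get_state()
S=np.array([.562,-.0820]);a=-1.5814;R=np.array([[np.cos(a),-np.sin(a)],[np.sin(a),np.cos(a)]])
print('tcp',R.T@(s['eef_pos'][:2]-S))
E
```

```text
tcp [-0.15179491 -0.00016824]
```

carry_out --deltas '[{"dx": 0, "dy": 0, "dz": 0, "ax": 0, "ay": 0, "az": 0}, {"dx": 0, "dy": 0, "dz": 0, "ax": 0, "ay": 0, "az": 0}, {"dx": 0, "dy": 0, "dz": 0, "ax": 0, "ay": 0, "az": 0}, {"dx": 0, "dy": 0, "dz": 0, "ax": 0, "ay": 0, "az": 0}, {"dx": 0, "dy": 0, "dz": 0, "ax": 0, "ay": 0, "az": 0}, {"dx": 0, "dy": 0, "dz": 0, "ax": 0, "ay": 0, "az": 0}, {"dx": 0, "dy": 0, "dz": 0, "ax": 0, "ay": 0, "az": 0}, {"dx": 0, "dy": 0, "dz": -1.5, "ax": 0, "ay": 0, "az": 0}, {"dx": 0, "dy": 0, "dz": -3, "ax": 0, "ay": 0, "az": 0}, {"dx": 0, "dy": 0, "dz": -4, "ax": 0, "ay": 0, "az": 0}, {"dx": 0, "dy": 0, "dz": -4.5, "ax": 0, "ay": 0, "az": 0}]' --hand 85

```text
t: 9.45
eef_pos: [0.564, 0.0628, 0.1458]
tcp_rot: [[0.011, 1.0, 0.006], [1.0, -0.011, 0.004], [0.004, 0.006, -1.0]]
ft_force: [-0.3, 0.2, -0.2]
width: 0.0848
grasp_force: 0.0
```

```bash
python3 - <<'E'
from h import *
s=manip.get_state();print(s['eef_pos'],tool([.6,.0225,.15]))
E
```

```text
[0.56396373 0.06276542 0.14580673] [-1.59  1.46 -0.17]
```

carry_out --deltas '[{"dx": -1.5, "dy": 1.4, "dz": -0.3, "ax": 0, "ay": -4.8, "az": 0}, {"dx": -1.5, "dy": 1.4, "dz": -0.3, "ax": 0, "ay": -4.8, "az": 0}, {"dx": -1.5, "dy": 1.4, "dz": -0.3, "ax": 0, "ay": -4.8, "az": 0}, {"dx": -1.5, "dy": 1.4, "dz": -0.3, "ax": 0, "ay": -4.8, "az": 0}, {"dx": -1.5, "dy": 1.4, "dz": -0.3, "ax": 0, "ay": -4.8, "az": 0}, {"dx": -1.5, "dy": 1.4, "dz": -0.3, "ax": 0, "ay": -4.8, "az": 0}, {"dx": -1.5, "dy": 1.4, "dz": -0.3, "ax": 0, "ay": -4.8, "az": 0}]'

```text
t: 10.15
eef_pos: [0.5969, 0.0239, 0.1496]
tcp_rot: [[0.008, 1.0, -0.007], [0.785, -0.011, -0.619], [-0.619, -0.0, -0.785]]
ft_force: [0.6, -0.8, -0.1]
width: 0.0846
grasp_force: 0.0
```

```bash
python3 - <<'E'
from h import *
s=manip.get_state();c=cam('wrist');im=snap('wrist');np.savez('w4.npz',K=c[0],r=c[1],t=c[2],im=im)
S=np.array([.562,-.0820]);a=-1.5814;R=np.array([[np.cos(a),-np.sin(a)],[np.sin(a),np.cos(a)]])
p=proj('wrist',[[*(S+R@[0,.084]),z] for z in(0,.03,.043,.086)],c);print(p)
u,v=p.mean(0).astype(int);x=max(0,min(u-75,410));y=max(0,min(v-56,308))
print(x,y);cv2.imwrite('pics/w4.png',cv2.resize(im[y:y+112,x:x+150,::-1],None,fx=5.3,fy=5.3,interpolation=cv2.INTER_CUBIC))
E
```

```text
[[324.75469794 177.5092936 ]
 [327.13858015 199.52287343]
 [328.25242451 209.80849145]
 [332.34397744 247.59128398]]
253 152
```

View pics/w4.png

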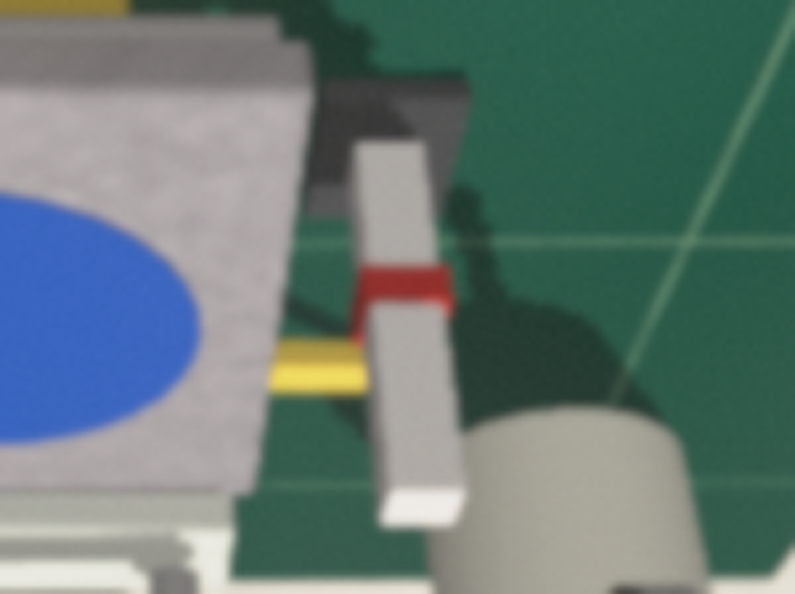

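The platform has risen: its near top corner is at crop (311,88), the disc's right edge at (201,327), the pointer at (320,368) and the band's near face at rows 268–301.

```bash
python3 - <<'E'
from h import *
S=np.array([.5627,-.0820]);a=-1.5814;R=np.array([[np.cos(a),-np.sin(a)],[np.sin(a),np.cos(a)]])
n=np.array([*(R@[1,0]),0])
def hit(f,o,p,x):
    d=np.load(f);C=(d['K'],d['r'],d['t']);p=(np.array(p)+.5)/5.3-.5+o
    r0=ray('wrist',p,0,C);r1=ray('wrist',p,.1,C); q0=np.array([*(S+R@[x,0]),0])
    k=((q0-r0)@n)/((r1-r0)@n); P=r0+k*(r1-r0); return np.round([*(R.T@(P[:2]-S)),P[2]],4)
for p,x in [((305,28),-.07),((198,275),0)]: print('before',hit('w1.npz',[251,151],p,x))
for nm,p,x in [('corner',(311,88),-.07),('disc',(201,327),0),('posttop',(422,488),-.007),('bandbot',(404,267),-.0085),('bandtop',(407,301),-.0085)]: print(nm,hit('w4.npz',[253,152],p,x))
E
```

```text
before [-0.07    0.0595  0.0364]
before [0.     0.0441 0.0357]
corner [-0.07    0.0592  0.0482]
disc [-0.      0.0444  0.0474]
posttop [-0.007   0.0822  0.0854]
bandbot [-0.0085  0.0831  0.0391]
bandtop [-0.0085  0.0829  0.0469]
```

```bash
python3 - <<'E'
from h import *
print(tool([.5,-.12,.25]),turn(65)); print(tool([.424,-.35,.23]),turn(50))
E
```

```text
[-6.99 -3.81  0.43] [1.02 4.71 2.92]
[-13.75  -6.73   6.78] [1.64 4.59 4.72]
```

carry_out --deltas '[{"dx": -7, "dy": -3.8, "dz": 0.4, "ax": 1, "ay": 4.7, "az": 2.9}, {"dx": -7, "dy": -3.8, "dz": 0.4, "ax": 1, "ay": 4.7, "az": 2.9}, {"dx": -7, "dy": -3.8, "dz": 0.4, "ax": 1, "ay": 4.7, "az": 2.9}, {"dx": -7, "dy": -3.8, "dz": 0.4, "ax": 1, "ay": 4.7, "az": 2.9}, {"dx": -13.75, "dy": -6.7, "dz": 6.8, "ax": 1.64, "ay": 4.59, "az": 4.72}, {"dx": -13.75, "dy": -6.7, "dz": 6.8, "ax": 1.64, "ay": 4.59, "az": 4.72}, {"dx": -13.75, "dy": -6.7, "dz": 6.8, "ax": 1.64, "ay": 4.59, "az": 4.72}, {"dx": -13.75, "dy": -6.7, "dz": 6.8, "ax": 1.64, "ay": 4.59, "az": 4.72}, {"dx": -13.75, "dy": -6.7, "dz": 6.8, "ax": 1.64, "ay": 4.59, "az": 4.72}, {"dx": -13.75, "dy": -6.7, "dz": 6.8, "ax": 1.64, "ay": 4.59, "az": 4.72}, {"dx": -13.75, "dy": -6.7, "dz": 6.8, "ax": 1.64, "ay": 4.59, "az": 4.72}]'

```text
t: 11.3
eef_pos: [0.4232, -0.3522, 0.2301]
tcp_rot: [[0.647, 0.763, 0.001], [0.763, -0.647, -0.0], [0.001, 0.001, -1.0]]
ft_force: [0.6, -0.1, 0.5]
width: 0.0849
grasp_force: 0.0
```

```bash
python3 - <<'E'
from h import *
s=manip.get_state();c=cam('wrist');im=snap('wrist');np.savez('w5.npz',K=c[0],r=c[1],t=c[2],im=im)
cv2.imwrite('pics/w5.png',im[:,:,::-1]);print(s['t'],s['eef_pos'],s['tcp_rot'])
E
```

```text
11.3 [ 0.42319199 -0.35216467  0.23006944] [[ 6.46891227e-01  7.62581067e-01  1.36287910e-03]
 [ 7.62582114e-01 -6.46891245e-01 -4.86745261e-04]
 [ 5.10451838e-04  1.35417846e-03 -9.99998953e-01]]
```

View pics/w5.png

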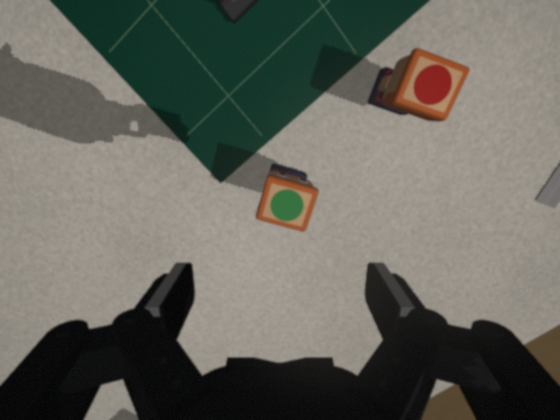

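The green tag is at (287,204), with head corners at about (319,188), (305,230), (257,217), (270,174). The red figure is at (433,85), well clear.

```bash
python3 - <<'E'
from h import *
d=np.load('w5.npz');C=(d['K'],d['r'],d['t'])
im=cv2.cvtColor(d['im'],cv2.COLOR_RGB2HSV);m=cv2.inRange(im[180:230,255:320],(40,100,60),(85,255,255))
M=cv2.moments(m,True);uv=(M['m10']/M['m00']+255,M['m01']/M['m00']+180);T=ray('wrist',uv,.1,C);print(uv,T)
P=np.array([ray('wrist',p,.1,C) for p in[(319,188),(305,230),(257,217),(270,174)]])
print(P.mean(0),[np.linalg.norm(P[i]-P[i-1]) for i in range(4)])
v=P[0]-P[3]+P[1]-P[2];yaw=np.degrees(np.arctan2(v[1],v[0]));print('long axis yaw',yaw)
# tool y yaw = x yaw-90 -> x yaw=yaw+90
for k in (90,-90): print(k,yaw+k,turn(yaw+k))
print(tool([T[0],T[1],.15]),tool([T[0],T[1],.062]))
E
```

```text
(286.3608108108108, 204.8337837837838) [ 0.4240104  -0.36180247  0.1       ]
[ 0.42635162 -0.36109863  0.1       ] [np.float64(0.04781582161096823), np.float64(0.04416047862362165), np.float64(0.04881474931644204), np.float64(0.04421209976507001)]
long axis yaw -56.40336430177217
90 33.59663569822783 [ 0.01 -0.01  2.04]
-90 -146.40336430177217 [ 2.000e-02  1.000e-02 -2.046e+01]
[-0.38  0.28  3.21] [-0.39  0.27  6.73]
```

carry_out --deltas '[{"dx": -0.37, "dy": 0.3, "dz": 0.5, "ax": 0, "ay": 0, "az": 1}, {"dx": -0.37, "dy": 0.3, "dz": 1.5, "ax": 0, "ay": 0, "az": 2.04}, {"dx": -0.37, "dy": 0.3, "dz": 2.5, "ax": 0, "ay": 0, "az": 2.04}, {"dx": -0.37, "dy": 0.3, "dz": 3.5, "ax": 0, "ay": 0, "az": 2.04}, {"dx": -0.37, "dy": 0.3, "dz": 4.5, "ax": 0, "ay": 0, "az": 2.04}, {"dx": -0.37, "dy": 0.3, "dz": 5.5, "ax": 0, "ay": 0, "az": 2.04}, {"dx": -0.37, "dy": 0.3, "dz": 6.3, "ax": 0, "ay": 0, "az": 2.04}, {"dx": -0.37, "dy": 0.3, "dz": 6.75, "ax": 0, "ay": 0, "az": 2.04}, {"dx": -0.37, "dy": 0.3, "dz": 6.75, "ax": 0, "ay": 0, "az": 2.04}, {"dx": -0.37, "dy": 0.3, "dz": 6.75, "ax": 0, "ay": 0, "az": 2.04}]'

```text
t: 12.35
eef_pos: [0.4264, -0.3608, 0.0618]
tcp_rot: [[0.83, 0.557, 0.002], [0.557, -0.83, -0.0], [0.002, 0.002, -1.0]]
ft_force: [-0.4, 0.4, -0.3]
width: 0.0851
grasp_force: 0.0
```

carry_out --deltas '[{"dx": 0, "dy": 0, "dz": 0, "ax": 0, "ay": 0, "az": 0}, {"dx": 0, "dy": 0, "dz": 0, "ax": 0, "ay": 0, "az": 0}, {"dx": 0, "dy": 0, "dz": 0, "ax": 0, "ay": 0, "az": 0}, {"dx": 0, "dy": 0, "dz": 0, "ax": 0, "ay": 0, "az": 0}, {"dx": 0, "dy": 0, "dz": 0, "ax": 0, "ay": 0, "az": 0}, {"dx": 0, "dy": 0, "dz": 0, "ax": 0, "ay": 0, "az": 0}, {"dx": 0, "dy": 0, "dz": 0, "ax": 0, "ay": 0, "az": 0}, {"dx": 0, "dy": 0, "dz": 0, "ax": 0, "ay": 0, "az": 0}]' --hand 35 --squeeze 25

```text
t: 13.15
eef_pos: [0.426, -0.3614, 0.0617]
tcp_rot: [[0.831, 0.556, 0.002], [0.556, -0.831, -0.001], [0.001, 0.002, -1.0]]
ft_force: [-0.4, 0.4, 5.9]
width: 0.0495
grasp_force: 28.5
```

```bash
python3 - <<'E'
from h import *
s=manip.get_state()
S=np.array([.562,-.0820]);h=s['eef_pos'][2]
print(s['eef_pos'],turn(33.6)); 
print(tool([s['eef_pos'][0],s['eef_pos'][1],h+.1]),tool([.562,-.082,h+.1]),turn(89.4))
E
```

```text
[ 0.42597756 -0.36142252  0.06174629] [ 0.01 -0.01  0.02]
[ 0.    0.01 -4.  ] [10.74 -6.26 -4.  ] [ 0.01 -0.   -6.95]
```

carry_out --deltas '[{"dx": 0, "dy": 0, "dz": -0.5, "ax": 0, "ay": 0, "az": 0}, {"dx": 0, "dy": 0, "dz": -1.3, "ax": 0, "ay": 0, "az": 0}, {"dx": 0, "dy": 0, "dz": -2.5, "ax": 0, "ay": 0, "az": 0}, {"dx": 0, "dy": 0, "dz": -3.7, "ax": 0, "ay": 0, "az": 0}, {"dx": 0.5, "dy": -0.3, "dz": -4.9, "ax": 0, "ay": 0, "az": -0.3}, {"dx": 1.4, "dy": -0.8, "dz": -5.7, "ax": 0, "ay": 0, "az": -0.9}, {"dx": 2.4, "dy": -1.4, "dz": -6, "ax": 0, "ay": 0, "az": -1.5}, {"dx": 3.5, "dy": -2, "dz": -6, "ax": 0, "ay": 0, "az": -2.2}, {"dx": 4.6, "dy": -2.7, "dz": -6, "ax": 0, "ay": 0, "az": -2.9}, {"dx": 5.7, "dy": -3.3, "dz": -6, "ax": 0, "ay": 0, "az": -3.6}, {"dx": 6.8, "dy": -4, "dz": -6, "ax": 0, "ay": 0, "az": -4.3}, {"dx": 7.8, "dy": -4.6, "dz": -6, "ax": 0, "ay": 0, "az": -5}]'

```text
t: 14.35
eef_pos: [0.5232, -0.1535, 0.2098]
tcp_rot: [[0.271, 0.963, -0.002], [0.963, -0.271, 0.002], [0.002, -0.002, -1.0]]
ft_force: [0.5, -0.3, -0.3]
width: 0.0495
grasp_force: 27.8
```

```bash
python3 - <<'E'
from h import *
s=manip.get_state();print(s['eef_pos'],s['width'],tool([.5622,-.082,.1115]),turn(73.6))
E
```

```text
[ 0.52320284 -0.15346026  0.20982351] 0.04953075194516292 [3.17 0.73 3.94] [-0.01 -0.01  0.08]
```

carry_out --deltas '[{"dx": 0.8, "dy": 0.2, "dz": 0, "ax": 0, "ay": 0, "az": 0}, {"dx": 1.8, "dy": 0.4, "dz": 0, "ax": 0, "ay": 0, "az": 0}, {"dx": 2.7, "dy": 0.6, "dz": 0, "ax": 0, "ay": 0, "az": 0}, {"dx": 3.17, "dy": 0.73, "dz": 0.5, "ax": 0, "ay": 0, "az": 0}, {"dx": 3.17, "dy": 0.73, "dz": 1.2, "ax": 0, "ay": 0, "az": 0}, {"dx": 3.17, "dy": 0.73, "dz": 2, "ax": 0, "ay": 0, "az": 0}, {"dx": 3.17, "dy": 0.73, "dz": 2.8, "ax": 0, "ay": 0, "az": 0}, {"dx": 3.17, "dy": 0.73, "dz": 3.4, "ax": 0, "ay": 0, "az": 0}, {"dx": 3.17, "dy": 0.73, "dz": 3.7, "ax": 0, "ay": 0, "az": 0}, {"dx": 3.17, "dy": 0.73, "dz": 3.8, "ax": 0, "ay": 0, "az": 0}, {"dx": 3.17, "dy": 0.73, "dz": 3.8, "ax": 0, "ay": 0, "az": 0}]'

```text
t: 15.45
eef_pos: [0.5628, -0.0859, 0.1155]
tcp_rot: [[0.279, 0.96, -0.0], [0.96, -0.279, 0.001], [0.001, -0.0, -1.0]]
ft_force: [-0.0, 0.4, -1.4]
width: 0.0495
grasp_force: 27.8
```

```bash
python3 -c "
from h import *
s=manip.get_state();print(s['eef_pos'],s['ft_force'],turn(73.6),tool([.5622,-.082,.1095]))"
```

```text
[ 0.56275787 -0.08590736  0.1154697 ] [-0.02450264  0.38381676 -1.35751694] [-0.   -0.    0.03] [ 0.14 -0.06  0.24]
```

Now lowering in small steps, watching the force.

carry_out --deltas '[{"dx": 0.1, "dy": 0, "dz": 0.08, "ax": 0, "ay": 0, "az": 0}, {"dx": 0.1, "dy": 0, "dz": 0.14, "ax": 0, "ay": 0, "az": 0}, {"dx": 0.1, "dy": 0, "dz": 0.19, "ax": 0, "ay": 0, "az": 0}, {"dx": 0.1, "dy": 0, "dz": 0.19, "ax": 0, "ay": 0, "az": 0}, {"dx": 0.1, "dy": 0, "dz": 0.19, "ax": 0, "ay": 0, "az": 0}]'

```text
t: 15.95
eef_pos: [0.5638, -0.0837, 0.1113]
tcp_rot: [[0.279, 0.96, 0.001], [0.96, -0.279, 0.0], [0.001, 0.001, -1.0]]
ft_force: [-0.7, 0.6, -1.4]
width: 0.0499
grasp_force: 27.8
```

carry_out --deltas '[{"dx": 0, "dy": 0, "dz": 0.03, "ax": 0, "ay": 0, "az": 0}, {"dx": 0, "dy": 0, "dz": 0.03, "ax": 0, "ay": 0, "az": 0}, {"dx": 0, "dy": 0, "dz": 0.03, "ax": 0, "ay": 0, "az": 0}]'

```text
t: 16.25
eef_pos: [0.5637, -0.0836, 0.1103]
tcp_rot: [[0.279, 0.96, 0.0], [0.96, -0.279, 0.0], [0.001, 0.0, -1.0]]
ft_force: [-0.1, -0.9, -0.9]
width: 0.0496
grasp_force: 27.8
```

carry_out --deltas '[{"dx": 0, "dy": 0, "dz": 0.03, "ax": 0, "ay": 0, "az": 0}, {"dx": 0, "dy": 0, "dz": 0.03, "ax": 0, "ay": 0, "az": 0}, {"dx": 0, "dy": 0, "dz": 0.03, "ax": 0, "ay": 0, "az": 0}]'

```text
t: 16.55
eef_pos: [0.5638, -0.0836, 0.1101]
tcp_rot: [[0.279, 0.96, 0.001], [0.96, -0.279, 0.0], [0.0, 0.001, -1.0]]
ft_force: [-1.7, -0.3, 3.3]
width: 0.0496
grasp_force: 28.2
```

carry_out --deltas '[{"dx": 0, "dy": 0, "dz": 0.03, "ax": 0, "ay": 0, "az": 0}, {"dx": 0, "dy": 0, "dz": 0.03, "ax": 0, "ay": 0, "az": 0}, {"dx": 0, "dy": 0, "dz": 0.03, "ax": 0, "ay": 0, "az": 0}]'

```text
t: 16.85
eef_pos: [0.5638, -0.0836, 0.11]
tcp_rot: [[0.279, 0.96, 0.001], [0.96, -0.279, -0.0], [0.0, 0.001, -1.0]]
ft_force: [-2.4, 0.5, 7.3]
width: 0.05
grasp_force: 28.7
```

Contact is firm (force rose to 7 N, height steady). Releasing and rising.

carry_out --deltas '[{"dx": 0, "dy": 0, "dz": -0.05, "ax": 0, "ay": 0, "az": 0}, {"dx": 0, "dy": 0, "dz": -0.05, "ax": 0, "ay": 0, "az": 0}, {"dx": 0, "dy": 0, "dz": -0.05, "ax": 0, "ay": 0, "az": 0}, {"dx": 0, "dy": 0, "dz": -0.05, "ax": 0, "ay": 0, "az": 0}, {"dx": 0, "dy": 0, "dz": -0.05, "ax": 0, "ay": 0, "az": 0}, {"dx": 0, "dy": 0, "dz": -0.05, "ax": 0, "ay": 0, "az": 0}, {"dx": 0, "dy": 0, "dz": -0.5, "ax": 0, "ay": 0, "az": 0}, {"dx": 0, "dy": 0, "dz": -1.5, "ax": 0, "ay": 0, "az": 0}, {"dx": 0, "dy": 0, "dz": -2.7, "ax": 0, "ay": 0, "az": 0}, {"dx": 0, "dy": 0, "dz": -4, "ax": 0, "ay": 0, "az": 0}, {"dx": 0, "dy": 0, "dz": -5, "ax": 0, "ay": 0, "az": 0}, {"dx": 0, "dy": 0, "dz": -5, "ax": 0, "ay": 0, "az": 0}]' --hand 85

```text
t: 18.05
eef_pos: [0.5666, -0.0832, 0.2394]
tcp_rot: [[0.279, 0.96, 0.011], [0.96, -0.279, -0.001], [0.002, 0.01, -1.0]]
ft_force: [0.4, 0.1, 0.3]
width: 0.085
grasp_force: 0.0
```

```bash
python3 - <<'E'
from h import *
S=np.array([.5622,-.0820])
for n in('wrist','side'):
    c=cam(n);im=snap(n);h=cv2.cvtColor(im,cv2.COLOR_RGB2HSV);m=cv2.inRange(h,(40,130,60),(80,255,255))
    p=proj(n,[[*S,.148]],c)[0].astype(int);k=np.zeros_like(m);cv2.circle(k,tuple(map(int,p)),40,255,-1);m&=k
    nn,l,st,ce=cv2.connectedComponentsWithStats(m)
    print(n,p,[(st[i,4],np.round(ce[i],1),np.round(ray(n,ce[i],.148,c),4)) for i in range(1,nn) if st[i,4]>8])
s=manip.get_state();print(s['t'],s['eef_pos'],s['ft_force'],s['width'])
for n in('side',): print([(round(d['score'],2),np.round(d['at'],3)) for q in('approved','stage') for d in models.find_in(n,q)])
E
```

```text
wrist [272 211] [(np.int32(841), array([274.1, 214.8]), array([ 0.5622, -0.0853,  0.148 ]))]
side [280 167] [(np.int32(49), array([280.9, 166.6]), array([ 0.5645, -0.0851,  0.148 ]))]
18.15 [ 0.56403068 -0.08354195  0.23492338] [ 0.09695787 -1.42342568  0.25894944] 0.08500737297229075
[(0.68, array([ 0.554, -0.073,  0.122])), (0.96, array([ 0.544, -0.073,  0.047]))]
```

```bash
python3 -c "
from h import *
print(manip.sign_off())"
```

```text
the job is handed in; nothing more can be done
None
```

The job is handed in. The wedge is straight under the stage and let go, with the pointer measured about 1.5 mm below the red mark's middle before the figure went on (not re-measured since). The green-tagged figure stands about 3 mm from the stage's centre, its tag at the height expected for standing upright. No verdict came back.

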